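Spin the screw cap off the burnishing barrel

ROBOT

A 6-joint arm with a two-finger parallel gripper is mounted at the origin on the work surface. World frame = base frame: x ahead of the robot, y to its left, z up, the work surface at z = 0. Lengths are in m, angles in rad, forces in N, time in s.
With the tool pointing down it reaches from about 0.425 to 0.95 m from the base axis. Payload 3.5 kg.
Tool frame: the origin (TCP) lies at the very end of the fingers, on their centre line; the grasp point (between the pads) lies 19 mm behind it; z points along the fingers, y is the line along which they close (so a half turn about z gives the same grasp; the last joint's range is limited). The gripper opens to 85 mm and grips with 20 to 120 N. Pads are 22 mm wide; open, the fingers measure 114 mm over their backs; the gripper's body (76 mm by 85 mm) begins 54 mm behind the grasp point. The pads swing forward as they close: fully open they stand 13 mm farther back than shut.
Start: joints at [-1.467, 0.286, 1.577, -0, 1.279, -0.15], TCP at [0.17, -0.653, 0.231] pointing down, gripper open.
Joint ranges: [-2.77, 2.77], [-0.9, 2.22], [0.21, 2.48], [-1.53, 4.67], [0.24, 2.81], [-2.84, 2.84]. Speed limits (rad/s): [2.79, 2.79, 3.14, 3.14, 3.14, 3.14].

INTERFACE

Orientations are given as a unit quaternion [x, y, z, w].
In Python, from plant import ctrl gives the robot as it stands.
- The arm moves only by the tool carry_out, never from a script. Its argument "deltas" is one flat list of numbers, 6 for each row, row after row: the shift along the tool's x, y, z in m, then the turn, a rotation vector about the tool's x, y, z in rad. A call has 1 to 5 rows; each row is the pose to reach, as a shift and turn from the pose commanded when the call began, along the tool's axes at that moment; what a row does not reach only later rows make up. A row lasts 1/8 s, in which the tool goes at most 62.5 mm and 10.7 degrees, less where a joint would pass 70% of its speed; a pose out of reach is approached as far as the arm can. A call with a gripper value outside its range is refused whole. "grip" is the opening in per cent of the stroke, from 0 (shut) to 100 (fully open), set as the call begins (left out, the last holds). The fingers move at their own pace and stop on an object; "grip_force" is the grip in N (left out, the last holds). Time passes only in rows, so rows that repeat a pose let the fingers close. It gives the time, the measured TCP pose, the force, the opening and the grip force at its end, in the units of the state.
- ctrl.get_state(): the state, without advancing time (a new reading comes with each control period).
- ctrl.read_camera(name): name is "side" or "top" or "wrist"; returns (picture, depth): 480x640x3 uint8, red, green, blue; 480x640 float32, m along the optical axis (not along the pixel's ray), 0 where there is no reading.
- ctrl.camera_model(name): a dict with "intrinsics" (3x3 intrinsics, pixels), "extrinsics" (4x4, takes a point from world to camera coordinates); the wrist camera has in their place "hand_eye" (4x4, takes a point from camera to tool coordinates, whose origin is the TCP and whose axes are the flange's). Camera axes: x right, y down, z forward; pixel columns grow to the right and rows downward; lengths in m; the calibration is good to about 2 mm. The wrist camera is an equidistant fisheye: a pixel r from the principal point sees the ray r / f radians off the axis. A picture is of the moment at which its call begins: read the wrist's pose just before it. camera_model takes no time and is no camera call.
- ctrl.sign_off(): hands the job in; it is judged then, once.
Trained networks look in the newest picture that a camera, given by its name, has taken for a name from the list of things; names that differ only in an ending like _2 or _b are one class to them, and where a whole thing is asked for, a point or a joint stands for the part that bears it (a point fixed in the world has none). Each returns a list of dicts, best first, with "score" (0 to 1); they miss things now and then, are a little off and sometimes report something else, mostly with a low value. They report only what shows in the picture. A call takes as long as a camera call. They do not tell look-alikes from the thing itself.
- ctrl.find_in(camera, query): "uv" ([column, row] in pixels, amid what is visible of it).
The state is a dict: "time": time; "qpos": joint angles; "dq": joint speeds; "joint_efforts": joint torques, N m; "eef_pos": TCP position; "tcp_rot": TCP orientation; "contact_force": force on the tool from outside, world axes, zero at the start; "wrist_torque": the same for the moment, N m; "opening": opening from 0.0 (shut) to 1.0 (fully open); "finger_force": force on a finger pad.
Only numpy, scipy, OpenCV 4.12 (cv2) and the standard library are available. Lean on these libraries where they do the work, as an engineer would, in place of code of your own. Each camera call takes 0.05 s, during which the arm holds its last target. There are 200 camera calls.

TASK

Open the burnishing barrel: spin its screw cap anticlockwise (seen from above), several turns by the cross bar, until the thread lets go, then lift the cap straight clear of the neck by its knob. Set it down gently, upright on its rim, well inside the edges of the cork mat, let go, and leave the other things on the bench where they are.

Things in the scene. Friction and masses are not known exactly. Their poses are not given: they have to be found in the camera images.
- neck_top (a point): Centre of the top face of the drum's steel neck; z is its axis, upright. The neck is 31 mm across and plain for its top 40 mm; below that it carries a coarse right-hand thread (39 mm across its crests, 10 mm rise per turn). The cap hides it at the start.
- cap_knob (a point): Centre (half-way up) of the round knob on top of the brass screw cap: 31 mm across, 38 mm tall, for lifting. z is the cap's axis. The cap weighs 0.2 to 0.4 kg and is 73 mm tall without the knob, 53 mm across below and 46 mm above; its rim lies 92 mm below this point. Once the thread has let go, lift 50 mm more for the rim to clear the neck.
- cap_bar (a point): Middle of the cap's cross bar, on the cap's axis 65 mm above the rim (27 mm below the knob's centre). x runs along the bar: a straight steel rod 9 mm thick that sticks out on both sides, from 23 mm to 95 mm from the axis, with 13 mm balls on its ends. There is free room beneath and above it, so closed fingers lowered beside it can push it round in full circles.
- cap_rim (a point): Centre of the cap's flat lower rim (53 mm across), on which it stands; z is the cap's axis, up when the cap is upright.
- mat_top (a point): Centre of the top face of the cork mat, 210 mm (along x) by 180 mm (along y) by 8 mm thick, fixed to the bench. A small steel doming stake stands at one of its corners.
- doming_stake: Small spool-shaped steel stake, 20 mm across, 30 mm tall, on a corner of the mat, origin under its foot. Leave alone.
- mortar_rim (a point): Centre of the mouth of a white ceramic bowl, 90 mm across, 50 mm tall, beyond the work. Leave alone.
- jar: Glass jar with a dark lid, 56 mm across, 75 mm tall, origin under its foot, beyond the work. Leave alone.
- tin_center (a point): Centre of a small round tin, 36 mm across, 22 mm tall, between drum and mat on the robot's side. Leave alone.
- spoon_grip (a point): Handle of a spoon lying beyond the work on the left. Leave alone.
- mallet_grip (a point): Handle of a hammer lying beyond the work on the right. Leave alone.
- burnisher_grip (a point): Handle of a burnisher (like a screwdriver) lying at the right. Leave alone.
- cap: The whole screw cap; origin at its rim's centre. It starts screwed down, rim 11 mm above the drum's flat top. It needs about 2.5 to 2.7 turns anticlockwise, rising 10 mm a turn, and is free at about 25 mm; turned on, it clicks over the thread's end, drops some mm and stays free. Before that it cannot be pulled off. The thread runs easily and stays where left.
- barrel: The burnishing barrel: dark steel drum, 125 mm across, flat top 70 mm above the bench, bolted to the bench on a 150 mm square plate, so it does not move; origin under its centre on the bench, 149 mm below the neck's top. It stands on the left or on the right of the bench, the cork mat on the other side.
Mind the look-alikes: they are no part of the job. Of the things like the cap, leave any that is pink; of the rest the smaller one is meant.

How it is judged:
On the way, in this order (a step that is already met when the one before it is completed fails the run):
1. the cap has been unscrewed: risen to the end of the thread, still upright over the neck (z of cap_rim in the frame of neck_top between -0.049 and -0.036 m and horizontal distance between cap_rim and neck_top below 0.008 m and angle between cap_rim's own z axis and vertical below 0.25 rad), for 0.1 s.
2. the cap is lifted clear above the neck (z of cap_rim in the frame of neck_top above 0.005 m), for 0.1 s.
At the end, for the whole second after the job is handed in: The cap stands upright (within 0.08 rad) and at rest on its rim on the cork mat (rim within 4 mm of the mat's top face), its axis within 75 mm of the mat's centre along the mat's x and 60 mm along its y, so that the whole rim is on the mat (x of cap_rim in the frame of mat_top between -0.075 and 0.075 m and y of cap_rim in the frame of mat_top between -0.06 and 0.06 m and z of cap_rim in the frame of mat_top between -0.004 and 0.004 m and angle between cap_rim's own z axis and vertical below 0.08 rad and linear speed of cap below 0.02 m/s); the robot touches nothing.
It fails at once if a bystander was pushed more than 30 mm (distance of any of mortar_rim, jar, tin_center, spoon_grip, mallet_grip, burnisher_grip, doming_stake from where it was at the start of the episode above 0.03 m).
It fails at once if the cap was dropped (it fell freely, faster than 0.55 m/s, in nobody's grip) (contact force between the fingers and cap below 0.3 N and linear speed of cap above 0.55 m/s).
It also fails if it takes over 72 s, if anything falls off the work surface, if the arm or the gripper's body presses on something with over 40 N, if the wrist force passes 120 N, or if a joint passes its speed limit or range.

## Working session

There is one attempt and no reset: what is moved stays moved. The work goes in short steps, Python scripts to look and compute and a tool call to move; the robot and the scene stay as the last step left them, time stands still between calls to the robot, and variables do not carry over. Pictures are saved under pics/ and viewed, at most 10 in all, crops included, and the job is handed in when it is done.

Besides the shell and the picture viewer there is one more tool, called after "Emit:" by a JSON object that holds its "op" and its "data", one argument or row to a line. carry_out: Moves the arm, as the interface text tells. Its arguments: {"type":"object","properties":{"deltas":{"type":"array"},"grip":{"type":"number"},"grip_force":{"type":"number"}},"required":["deltas"]}

```bash
mkdir -p pics; ls; cat > h.py <<'E'
import numpy as np,cv2
from plant import ctrl
from scipy.spatial.transform import Rotation as R
def pts(cam):
    im,d=ctrl.read_camera(cam);m=ctrl.camera_model(cam);K=np.array(m['intrinsics']);T=np.linalg.inv(np.array(m['extrinsics']))
    v,u=np.mgrid[:480,:640]
    P=np.stack([(u-K[0,2])/K[0,0]*d,(v-K[1,2])/K[1,1]*d,d],-1)
    return im,d,P@T[:3,:3].T+T[:3,3]
E
python3 - <<'E'
from h import *
s=ctrl.get_state();print(s['eef_pos'],s['tcp_rot'],s['opening'])
for c in('top','side'):
    im,d,P=pts(c);cv2.imwrite(f'pics/{c}0.png',im[:,:,::-1])
    m=ctrl.camera_model(c);print(c,np.linalg.inv(m['extrinsics'])[:3].round(3).tolist())
    for q in ('cap_knob','cap_bar','cap_rim','mat_top','doming_stake','tin_center','barrel','jar','mortar_rim'):
        for r in ctrl.find_in(c,q)[:3]:
            u,v=np.array(r['uv']).astype(int);print(q,round(r['score'],2),u,v,P[v,u].round(3))
E
```

```text
pics
[ 0.1694405  -0.65271139  0.22991682] [ 9.91959770e-01  1.26548102e-01  1.09988551e-05 -1.18042920e-03] 1.0016380978151156
top [[0.027, -0.98, 0.197, 0.235], [-1.0, -0.026, 0.006, -0.048], [-0.0, -0.197, -0.98, 1.365]]
cap_knob 0.82 437 226 [ 0.505 -0.278  0.165]
cap_knob 0.81 461 359 [ 0.242 -0.331  0.126]
cap_knob 0.58 319 203 [ 0.561 -0.037  0.108]
cap_bar 0.94 435 225 [ 0.508 -0.275  0.161]
cap_bar 0.75 459 362 [ 0.236 -0.332  0.104]
cap_bar 0.7 315 202 [ 0.565 -0.028  0.1  ]
cap_rim 0.89 435 224 [ 0.508 -0.274  0.167]
cap_rim 0.87 321 204 [ 0.562 -0.042  0.099]
cap_rim 0.61 461 361 [ 0.238 -0.33   0.128]
mat_top 0.85 214 224 [0.531 0.203 0.01 ]
doming_stake 0.54 181 186 [0.612 0.279 0.034]
doming_stake 0.31 439 222 [ 0.507 -0.277  0.191]
tin_center 0.66 296 290 [0.383 0.009 0.018]
tin_center 0.42 437 147 [ 0.725 -0.307  0.024]
barrel 0.7 420 242 [ 0.49  -0.259  0.069]
jar 0.68 333 125 [ 0.753 -0.064  0.072]
mortar_rim 0.55 247 118 [0.788 0.139 0.016]
side [[-0.856, -0.276, 0.437, -0.01], [-0.516, 0.481, -0.708, 0.768], [-0.015, -0.832, -0.554, 0.785]]
cap_knob 0.78 285 269 [ 0.561 -0.019  0.067]
cap_knob 0.68 363 198 [ 0.495 -0.244  0.147]
cap_knob 0.56 497 224 [ 0.25  -0.529 -0.002]
cap_bar 0.7 363 197 [ 0.494 -0.243  0.15 ]
cap_bar 0.62 286 272 [ 0.561 -0.022  0.057]
cap_bar 0.59 496 224 [ 0.218 -0.359  0.101]
cap_rim 0.82 287 272 [ 0.558 -0.022  0.058]
cap_rim 0.73 363 197 [ 0.494 -0.243  0.15 ]
cap_rim 0.63 494 224 [ 0.22  -0.343  0.109]
mat_top 0.83 236 364 [0.523 0.206 0.006]
mat_top 0.25 390 204 [ 0.527 -0.473  0.006]
doming_stake 0.57 169 366 [0.611 0.286 0.027]
tin_center 0.55 354 326 [0.375 0.019 0.021]
barrel 0.72 360 196 [ 0.515 -0.268  0.134]
barrel 0.61 365 233 [ 0.482 -0.234  0.062]
jar 0.92 228 242 [ 0.751 -0.062  0.047]
mortar_rim 0.57 167 285 [0.788 0.107 0.021]
```

View pics/top0.png

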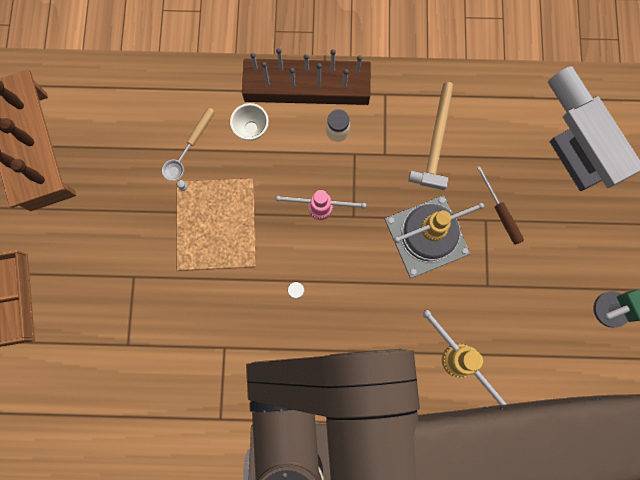

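View pics/side0.png

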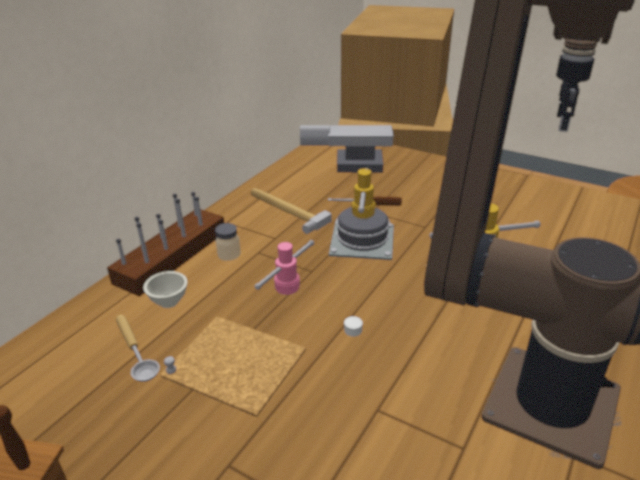

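```bash
python3 - <<'E'
from h import *
im,d,P=pts('top')
Q=P.reshape(-1,3)
# knob, mat, bar
c=np.array([.507,-.276])
r=np.hypot(*(Q[:,:2]-c).T)
for lo,hi in((.196,.23),(.1755,.192),(.135,.165)):
    s=Q[(r<.13)&(Q[:,2]>lo)&(Q[:,2]<hi)]
    print(lo,len(s),s.mean(0) if len(s) else 0, s.min(0) if len(s) else 0,s.max(0) if len(s) else 0)
h=np.histogram(Q[(r<.1)][:,2],bins=np.arange(0.05,.25,.005));print(h[0])
s=Q[(r<.022)];t=s[s[:,2]>s[:,2].max()-.006];print('top',s[:,2].max(),t.mean(0),t.min(0),t.max(0))
# bar: ring 40..85 mm from axis, z .13-.18
s=Q[(r>.035)&(r<.115)&(Q[:,2]>.1)&(Q[:,2]<.22)]
print('bar',len(s),s.mean(0)); 
if len(s)>5:
    print(np.linalg.svd(s[:,:2]-s[:,:2].mean(0))[2][0], s.min(0),s.max(0))
s=Q[(Q[:,2]>.005)&(Q[:,2]<.011)&(abs(Q[:,0]-.53)<.15)&(abs(Q[:,1]-.2)<.16)]
print('mat',cv2.minAreaRect(s[:,:2].astype(np.float32)),s[:,2].mean())
E
```

```text
0.196 2 [ 0.52020471 -0.28131447  0.19656787] [ 0.5141545  -0.28806982  0.19607139] [ 0.52625492 -0.27455912  0.19706434]
0.1755 173 [ 0.5162979  -0.28393774  0.18799701] [ 0.50224757 -0.30012137  0.17566576] [ 0.5324405  -0.27004667  0.19195963]
0.135 527 [ 0.51385479 -0.28203313  0.14879901] [ 0.47256922 -0.37701183  0.13519332] [ 0.56006903 -0.19286894  0.16457246]
[ 72 125 335 943 330   6   7  12  12  18  36  45  38  13   8  11  15   9
  62 249 145  20   8  14  12   8  14 102  76   4   0   0   0   0   0   0
   0   0   0]
top 0.19706434040858767 [ 0.51432701 -0.28415503  0.19277697] [ 0.50247524 -0.29654871  0.19107084] [ 0.52625492 -0.27100447  0.19706434]
bar 275 [ 0.5188083  -0.28928464  0.14772811]
[-0.40231337  0.91550202] [ 0.47256922 -0.37701183  0.1405411 ] [ 0.56006903 -0.19286894  0.15434463]
mat ((0.5322141647338867, 0.19788718223571777), (0.31736135482788086, 0.29556602239608765), 88.8800277709961) 0.0073871134250831595
```

The top view shows the target brass cap on the barrel (knob ≈ 438,222), the pink look-alike (320,205), a bigger brass one (461,360) and the mat (centre ≈ 216,224) with the stake at (181,186). By depth, the cap axis is at (0.5155, -0.2845), the bar is at z 0.147 and points along 113.7°/-66.3°. The side view agrees.

I'll push the bar with closed fingers at a radius of 80 mm, starting from -100°.

Emit:
{"op": "carry_out", "data": {
  "deltas": [0.04,-0.02,0,0,0,0.08,0.08,-0.04,0,0,0,0.16,0.12,-0.06,0,0,0,0.254,0.16,-0.08,0,0,0,0.254,0.2,-0.1,0,0,0,0.254],
  "grip": 0
}}

```text
time: 1.68
eef_pos: [0.339, -0.5054, 0.2315]
tcp_rot: [1.0, -0.0, 0.0, 0.0]
contact_force: [0.8, 0.1, -0.6]
opening: 0.005
finger_force: 0.0
```

```bash
python3 - <<'E'
from h import *
s=ctrl.get_state();p=s['eef_pos'];r=R.from_quat(s['tcp_rot']);print(p,r.as_matrix().round(3).tolist(),s['qpos'].round(2) if hasattr(s['qpos'],'round') else s['qpos'])
print('to start',np.array([.5016,-.363,.128])-p)
im,d,P=pts('top');Q=P.reshape(-1,3)
s=Q[(Q[:,2]>.004)&(Q[:,2]<.012)&(abs(Q[:,0]-.53)<.11)&(abs(Q[:,1]-.2)<.13)]
b=(cv2.cvtColor(im,cv2.COLOR_RGB2HSV));
m=(P[...,2]>.0045)&(P[...,2]<.012);m[:,:170]=0;m[:,262:]=0;m[:172]=0;m[276:]=0
m=cv2.morphologyEx(m.astype(np.uint8),cv2.MORPH_OPEN,np.ones((5,5)));s=P[m>0]
print(cv2.minAreaRect(s[:,:2].astype(np.float32)),len(s))
# path table: 10 rows/turn? 20deg steps relative to each call start (5 rows)
for k in range(0,940,100):
    t0=np.radians(-100+k);o=[]
    for j in range(1,6):
        t=t0+np.radians(20*j);o+= [round(.08*(np.cos(t)-np.cos(t0)),3),round(-.08*(np.sin(t)-np.sin(t0)),3),round(-.01*20*j/360,4)]
    print(k,o)
E
```

```text
[ 0.33899698 -0.50536093  0.23153634] [[1.0, -0.0, 0.0], [-0.0, -1.0, -0.0], [0.0, 0.0, -1.0]] [-1.15  0.14  1.75  0.    1.25  0.42]
to start [ 0.16260302  0.14236093 -0.10353634]
((0.0, 0.0), (0.0, 0.0), 0.0) 0
0 [np.float64(0.028), np.float64(-0.0), -0.0006, np.float64(0.054), np.float64(-0.01), -0.0011, np.float64(0.075), np.float64(-0.027), -0.0017, np.float64(0.089), np.float64(-0.051), -0.0022, np.float64(0.094), np.float64(-0.079), -0.0028]
100 [np.float64(-0.005), np.float64(-0.027), -0.0006, np.float64(-0.019), np.float64(-0.051), -0.0011, np.float64(-0.04), np.float64(-0.069), -0.0017, np.float64(-0.066), np.float64(-0.079), -0.0022, np.float64(-0.094), np.float64(-0.079), -0.0028]
200 [np.float64(-0.026), np.float64(0.01), -0.0006, np.float64(-0.047), np.float64(0.027), -0.0011, np.float64(-0.061), np.float64(0.051), -0.0017, np.float64(-0.066), np.float64(0.079), -0.0022, np.float64(-0.061), np.float64(0.106), -0.0028]
300 [np.float64(0.014), np.float64(0.024), -0.0006, np.float64(0.035), np.float64(0.042), -0.0011, np.float64(0.061), np.float64(0.051), -0.0017, np.float6
[... 843 characters left out ...]
.float64(0.01), -0.0006, np.float64(0.054), np.float64(0.01), -0.0011, np.float64(0.08), np.float64(-0.0), -0.0017, np.float64(0.101), np.float64(-0.018), -0.0022, np.float64(0.115), np.float64(-0.042), -0.0028]
800 [np.float64(0.005), np.float64(-0.027), -0.0006, np.float64(0.0), np.float64(-0.055), -0.0011, np.float64(-0.014), np.float64(-0.079), -0.0017, np.float64(-0.035), np.float64(-0.097), -0.0022, np.float64(-0.061), np.float64(-0.106), -0.0028]
900 [np.float64(-0.028), np.float64(-0.0), -0.0006, np.float64(-0.054), np.float64(0.01), -0.0011, np.float64(-0.075), np.float64(0.027), -0.0017, np.float64(-0.089), np.float64(0.051), -0.0022, np.float64(-0.094), np.float64(0.079), -0.0028]
```

Emit:
{"op": "carry_out", "data": {
  "deltas": [0.035,-0.03,0,0,0,0,0.075,-0.065,0,0,0,0,0.115,-0.1,0,0,0,0,0.15,-0.13,0,0,0,0,0.1626,-0.1424,0,0,0,0]
}}

```text
time: 2.35
eef_pos: [0.5021, -0.3624, 0.2314]
tcp_rot: [1.0, 0.001, 0.0, 0.0]
contact_force: [0.1, 1.0, -0.3]
opening: -0.003
finger_force: 0.0
```

Emit:
{"op": "carry_out", "data": {
  "deltas": [0,0,0.03,0,0,0,0,0,0.06,0,0,0,0,0,0.09,0,0,0,0,0,0.1035,0,0,0,0,0,0.1035,0,0,0]
}}

```text
time: 2.98
eef_pos: [0.4999, -0.364, 0.1269]
tcp_rot: [1.0, -0.0, -0.001, -0.001]
contact_force: [0.0, 0.3, -0.0]
opening: -0.0
finger_force: 0.0
```

Emit:
{"op": "carry_out", "data": {
  "deltas": [0.028,0,-0.0006,0,0,0,0.054,-0.01,-0.0011,0,0,0,0.075,-0.027,-0.0017,0,0,0,0.089,-0.051,-0.0022,0,0,0,0.094,-0.079,-0.0028,0,0,0]
}}

```text
time: 3.6
eef_pos: [0.5961, -0.2858, 0.133]
tcp_rot: [1.0, -0.0, 0.001, 0.002]
contact_force: [-0.6, -1.4, -0.9]
opening: 0.002
finger_force: 0.5
```

```bash
cat >> h.py <<'E'
def cap(c=(.5155,-.2845)):
    im,d,P=pts('top');Q=P.reshape(-1,3)
    r=np.hypot(*(Q[:,:2]-c).T)
    s=Q[(r<.02)&(Q[:,2]>.17)&(Q[:,2]<.23)]
    if len(s): t=s[s[:,2]>np.percentile(s[:,2],90)-.006];print('knob top z med',np.median(t[:,2]),t[:,:2].mean(0),len(t))
    return im
E
python3 - <<'E'
from h import *
print(ctrl.get_state()['eef_pos']); im=cap();cv2.imwrite('pics/t1.png',cv2.resize(im[140:320,340:560,::-1],None,fx=3,fy=3))
E
```

```text
[ 0.5961138  -0.28582508  0.13298808]
```

View pics/t1.png

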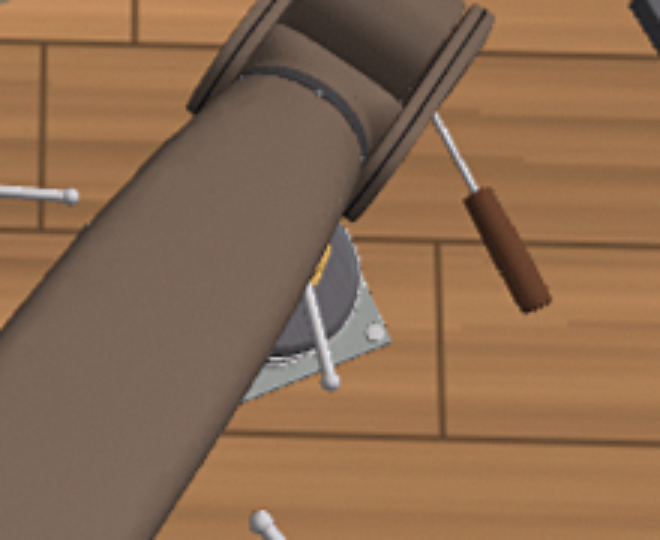

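The bar follows: its free end (330,380 in the crop) now points towards the robot. I'll keep going round.

Emit:
{"op": "carry_out", "data": {
  "deltas": [-0.005,-0.027,-0.0006,0,0,0,-0.019,-0.051,-0.0011,0,0,0,-0.04,-0.069,-0.0017,0,0,0,-0.066,-0.079,-0.0022,0,0,0,-0.094,-0.079,-0.0028,0,0,0]
}}

```text
time: 4.28
eef_pos: [0.5012, -0.2066, 0.1356]
tcp_rot: [1.0, 0.0, 0.002, 0.001]
contact_force: [-0.1, -1.1, -0.3]
opening: 0.002
finger_force: 0.3
```

Emit:
{"op": "carry_out", "data": {
  "deltas": [-0.026,0.01,-0.0006,0,0,0,-0.047,0.027,-0.0011,0,0,0,-0.061,0.051,-0.0017,0,0,0,-0.066,0.079,-0.0022,0,0,0,-0.061,0.106,-0.0028,0,0,0]
}}

```text
time: 4.9
eef_pos: [0.4396, -0.3137, 0.1382]
tcp_rot: [1.0, -0.001, 0.001, 0.001]
contact_force: [0.3, 0.7, 0.3]
opening: -0.004
finger_force: 0.4
```

Emit:
{"op": "carry_out", "data": {
  "deltas": [0.014,0.024,-0.0006,0,0,0,0.035,0.042,-0.0011,0,0,0,0.061,0.051,-0.0017,0,0,0,0.089,0.051,-0.0022,0,0,0,0.115,0.042,-0.0028,0,0,0]
}}

```text
time: 5.52
eef_pos: [0.5554, -0.3558, 0.1408]
tcp_rot: [1.0, -0.001, 0.001, 0.001]
contact_force: [-1.4, -0.0, 0.6]
opening: 0.002
finger_force: 0.3
```

Emit:
{"op": "carry_out", "data": {
  "deltas": [0.021,-0.018,-0.0006,0,0,0,0.035,-0.042,-0.0011,0,0,0,0.04,-0.069,-0.0017,0,0,0,0.035,-0.097,-0.0022,0,0,0,0.021,-0.121,-0.0028,0,0,0]
}}

```text
time: 6.15
eef_pos: [0.5767, -0.2335, 0.1439]
tcp_rot: [1.0, 0.0, 0.002, 0.001]
contact_force: [0.0, -1.0, -0.7]
opening: 0.002
finger_force: 0.4
```

Emit:
{"op": "carry_out", "data": {
  "deltas": [-0.021,-0.018,-0.0006,0,0,0,-0.047,-0.027,-0.0011,0,0,0,-0.075,-0.027,-0.0017,0,0,0,-0.101,-0.018,-0.0022,0,0,0,-0.123,0,-0.0028,0,0,0]
}}

```text
time: 6.78
eef_pos: [0.4529, -0.2339, 0.1467]
tcp_rot: [1.0, 0.0, 0.002, 0.001]
contact_force: [1.5, 0.0, -0.8]
opening: -0.0
finger_force: 0.3
```

Emit:
{"op": "carry_out", "data": {
  "deltas": [-0.014,0.024,-0.0006,0,0,0,-0.019,0.051,-0.0011,0,0,0,-0.014,0.079,-0.0017,0,0,0,0,0.103,-0.0022,0,0,0,0.021,0.121,-0.0028,0,0,0]
}}

```text
time: 7.4
eef_pos: [0.4739, -0.356, 0.1492]
tcp_rot: [1.0, -0.001, 0.001, 0.001]
contact_force: [-0.6, 0.9, 0.7]
opening: -0.0
finger_force: 0.5
```

```bash
python3 - <<'E'
from h import *
print(ctrl.get_state()['eef_pos']); cap()
im,d,P=pts('side');cv2.imwrite('pics/s2.png',cv2.resize(im[120:280,240:440,::-1],None,fx=3,fy=3))
E
```

```text
[ 0.4738788  -0.35604467  0.14924368]
knob top z med 0.20865876835160735 [ 0.51878926 -0.28628418] 182
```

View pics/s2.png

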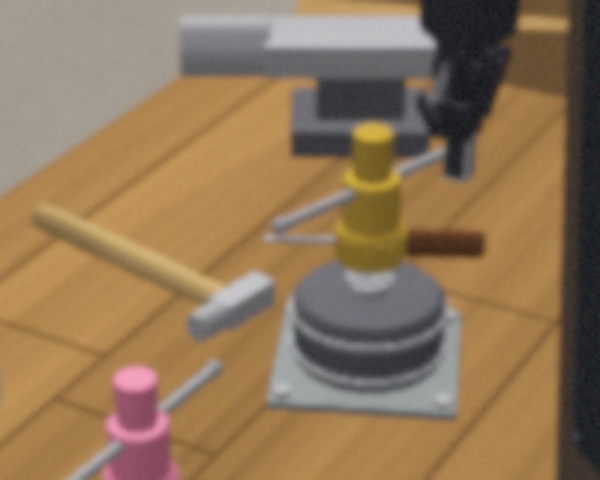

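The cap is up about 18 mm (rim clear of the drum) and still upright, with the finger (460,165 in the crop) behind the bar. About 0.7 turn is left.

Emit:
{"op": "carry_out", "data": {
  "deltas": [0.026,0.01,-0.0006,0,0,0,0.054,0.01,-0.0011,0,0,0,0.08,0,-0.0017,0,0,0,0.101,-0.018,-0.0022,0,0,0,0.115,-0.042,-0.0028,0,0,0]
}}

```text
time: 8.12
eef_pos: [0.5888, -0.3121, 0.1513]
tcp_rot: [1.0, -0.0, 0.0, 0.001]
contact_force: [-0.5, 0.1, 0.7]
opening: 0.002
finger_force: 0.3
```

Emit:
{"op": "carry_out", "data": {
  "deltas": [0.005,-0.027,-0.0006,0,0,0,0,-0.055,-0.0011,0,0,0,-0.014,-0.079,-0.0017,0,0,0,-0.035,-0.097,-0.0022,0,0,0,-0.061,-0.106,-0.0028,0,0,0]
}}

```text
time: 8.75
eef_pos: [0.5271, -0.2053, 0.1543]
tcp_rot: [1.0, 0.001, 0.001, 0.001]
contact_force: [0.7, -1.1, -0.8]
opening: 0.002
finger_force: 0.4
```

```bash
cat >> h.py <<'E'
def knob_side():
    im,d,P=pts('side');Q=P.reshape(-1,3)
    hsv=cv2.cvtColor(im,cv2.COLOR_RGB2HSV)
    m=(hsv[...,0]>18)&(hsv[...,0]<32)&(hsv[...,1]>150)&(abs(P[...,0]-.51)<.06)&(abs(P[...,1]+.27)<.06)&(P[...,2]>.09)
    s=P[m];t=s[s[:,2]>s[:,2].max()-.012] if len(s) else s
    print('side brass',len(s),'z min/99pct',s[:,2].min(),np.percentile(s[:,2],[95,99]),'top xy',t.mean(0))
    v,u=np.where(m);print('rows',v.min(),v.max())
    return im
E
python3 - <<'E'
from h import *
print(ctrl.get_state()['eef_pos']); cap();knob_side()
t0=np.radians(80);o=[]
for j in range(1,6):
    t=t0+np.radians(10*j);o+=[round(float(.08*(np.cos(t)-np.cos(t0))),3),round(float(-.08*(np.sin(t)-np.sin(t0))),3)]
print(o)
t0=np.radians(130);o=[]
for j in range(1,6):
    t=t0+np.radians(10*j);o+=[round(float(.08*(np.cos(t)-np.cos(t0))),3),round(float(-.08*(np.sin(t)-np.sin(t0))),3)]
print(o)
E
```

```text
[ 0.52713237 -0.20527554  0.15425118]
knob top z med 0.214157893460035 [ 0.51367505 -0.28557306] 159
side brass 745 z min/99pct 0.10657528929792592 [0.21365564 0.22610957] top xy [ 0.5102903  -0.25335459  0.22912964]
rows 159 207
[-0.014, -0.001, -0.028, -0.0, -0.041, 0.004, -0.054, 0.01, -0.065, 0.018]
[-0.01, 0.01, -0.018, 0.021, -0.024, 0.034, -0.027, 0.047, -0.029, 0.061]
```

Emit:
{"op": "carry_out", "data": {
  "deltas": [-0.014,-0.001,-0.0003,0,0,0,-0.028,0,-0.0006,0,0,0,-0.041,0.004,-0.0009,0,0,0,-0.054,0.01,-0.0012,0,0,0,-0.065,0.018,-0.0015,0,0,0]
}}

```text
time: 9.48
eef_pos: [0.4617, -0.2244, 0.1544]
tcp_rot: [1.0, -0.0, -0.0, -0.0]
contact_force: [1.1, -0.1, -0.0]
opening: -0.002
finger_force: 0.4
```

```bash
python3 - <<'E'
from h import *
print(ctrl.get_state()['eef_pos']); cap();knob_side()
E
```

```text
[ 0.46173958 -0.22443443  0.15444065]
side brass 289 z min/99pct 0.10854254480008585 [0.16931241 0.21639839] top xy [ 0.51925402 -0.28194722  0.21398405]
rows 160 206
```

Emit:
{"op": "carry_out", "data": {
  "deltas": [-0.01,0.01,-0.0003,0,0,0,-0.018,0.021,-0.0006,0,0,0,-0.024,0.034,-0.0009,0,0,0,-0.027,0.047,-0.0012,0,0,0,-0.029,0.061,-0.0015,0,0,0]
}}

```text
time: 10.2
eef_pos: [0.4335, -0.2858, 0.156]
tcp_rot: [1.0, -0.0, 0.0, -0.0]
contact_force: [0.9, 0.2, 0.2]
opening: 0.002
finger_force: 0.5
```

```bash
python3 - <<'E'
from h import *
print(ctrl.get_state()['eef_pos']); cap();im=knob_side()
cv2.imwrite('pics/s3.png',cv2.resize(im[120:280,240:440,::-1],None,fx=3,fy=3))
t0=np.radians(180);o=[]
for j in range(1,6):
    t=t0+np.radians(10*j);o+=[round(float(.08*(np.cos(t)-np.cos(t0))),3),round(float(-.08*(np.sin(t)-np.sin(t0))),3)]
print(o)
E
```

```text
[ 0.43351481 -0.2858334   0.15602682]
knob top z med 0.21109412355709456 [ 0.52344823 -0.28087544] 38
side brass 812 z min/99pct 0.10607013802130782 [0.21092115 0.21294446] top xy [ 0.51373827 -0.28404721  0.20958237]
rows 160 207
[0.001, 0.014, 0.005, 0.027, 0.011, 0.04, 0.019, 0.051, 0.029, 0.061]
```

View pics/s3.png

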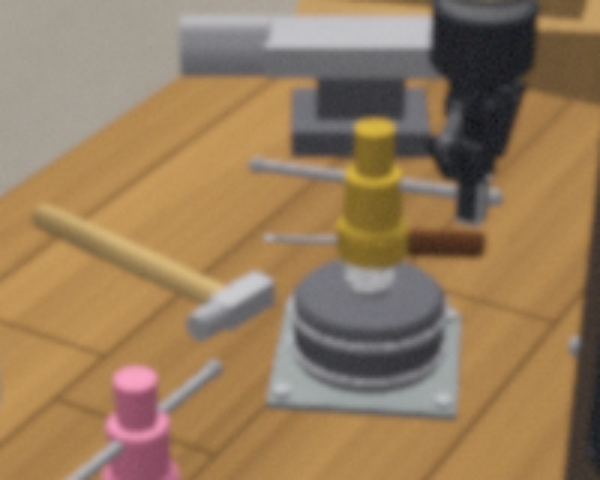

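The side view shows the cap upright; its top row hasn't risen since the last step, so it has probably clicked over the thread end. I'll turn a little more to be sure.

Emit:
{"op": "carry_out", "data": {
  "deltas": [0.001,0.014,0,0,0,0,0.005,0.027,0,0,0,0,0.011,0.04,0,0,0,0,0.019,0.051,0,0,0,0,0.029,0.061,0,0,0,0]
}}

```text
time: 10.92
eef_pos: [0.4632, -0.3467, 0.1559]
tcp_rot: [1.0, -0.0, -0.0, -0.0]
contact_force: [-0.4, 1.3, 0.5]
opening: 0.001
finger_force: 0.4
```

Emit:
{"op": "carry_out", "data": {
  "deltas": [-0.02,0.015,0,0,0,0,-0.02,0.015,-0.04,0,0,0,-0.02,0.015,-0.09,0,0,0,-0.02,0.015,-0.13,0,0,0,-0.02,0.015,-0.13,0,0,0]
}}

```text
time: 11.55
eef_pos: [0.4445, -0.3631, 0.2913]
tcp_rot: [1.0, 0.0, 0.003, 0.004]
contact_force: [-0.0, -0.0, 0.5]
opening: 0.003
finger_force: 0.0
```

Emit:
{"op": "carry_out", "data": {
  "deltas": [0,0.04,0,0,0,0,0,0.08,0,0,0,0,0,0.13,0,0,0,0,0,0.13,0,0,0,0,0,0.13,0,0,0,0],
  "grip": 100
}}

```text
time: 12.18
eef_pos: [0.4425, -0.4905, 0.2842]
tcp_rot: [1.0, -0.0, -0.001, -0.001]
contact_force: [0.8, -0.1, 0.2]
opening: 0.999
finger_force: 0.0
```

```bash
python3 - <<'E'
from h import *
p=ctrl.get_state()['eef_pos'];print(p); im=cap();im2=knob_side()
cv2.imwrite('pics/t4.png',np.hstack([cv2.resize(im[140:300,360:520,::-1],(400,400)),cv2.resize(im2[120:280,280:440,::-1],(400,400))]))
_,_,P=pts('top');Q=P.reshape(-1,3)
for c in [(.5155,-.2845)]:
    r=np.hypot(*(Q[:,:2]-c).T);s=Q[(r<.11)&(r>.035)&(Q[:,2]>.15)&(Q[:,2]<.19)]
    print('bar',len(s),s.mean(0),s.min(0),s.max(0))
print(np.array([.5155,-.2845])-p[:2])
E
```

```text
[ 0.44246501 -0.49045494  0.28416315]
knob top z med 0.21301354441721498 [ 0.51831754 -0.28570116] 188
side brass 799 z min/99pct 0.10645848345207576 [0.21229919 0.21447074] top xy [ 0.51436173 -0.28165348  0.21127567]
rows 160 207
bar 306 [ 0.51760087 -0.28676562  0.17094668] [ 0.46565506 -0.37344159  0.16374008] [ 0.57128432 -0.19848201  0.17853032]
[0.07303499 0.20595494]
```

View pics/t4.png

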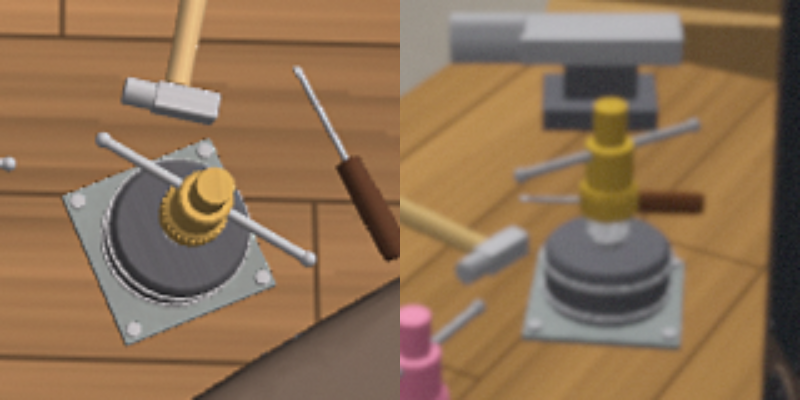

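The cap is free on the neck: it has risen about 21 mm after the drop, upright, with the knob at (215,187) in the left half. Next I'll go over the knob.

Emit:
{"op": "carry_out", "data": {
  "deltas": [0.0186,-0.05,0,0,0,0,0.0372,-0.1,0,0,0,0,0.056,-0.15,0,0,0,0,0.0745,-0.2055,0,0,0,0,0.0745,-0.2055,0,0,0,0]
}}

```text
time: 12.95
eef_pos: [0.5182, -0.281, 0.2868]
tcp_rot: [1.0, 0.003, 0.001, 0.0]
contact_force: [-0.4, -1.1, 0.4]
opening: 1.001
finger_force: 0.0
```

Emit:
{"op": "carry_out", "data": {
  "deltas": [0,0,0.03,0,0,0,0,0,0.06,0,0,0,0,0,0.085,0,0,0,0,0,0.1,0,0,0,0,0,0.1,0,0,0]
}}

```text
time: 13.58
eef_pos: [0.5164, -0.2853, 0.185]
tcp_rot: [1.0, -0.0, -0.001, -0.001]
contact_force: [-0.3, 0.1, -0.2]
opening: 1.003
finger_force: 0.0
```

Now I'll close gently on the knob, check the grip, then lift.

Emit:
{"op": "carry_out", "data": {
  "deltas": [0,0,0,0,0,0,0,0,0,0,0,0,0,0,0,0,0,0,0,0,0,0,0,0,0,0,0,0,0,0],
  "grip": 0,
  "grip_force": 50
}}

```text
time: 14.2
eef_pos: [0.5176, -0.2862, 0.1872]
tcp_rot: [1.0, -0.0, 0.001, 0.001]
contact_force: [-0.7, -1.4, 3.7]
opening: 0.346
finger_force: 49.4
```

Emit:
{"op": "carry_out", "data": {
  "deltas": [0,0,-0.01,0,0,0,0,0,-0.02,0,0,0,0,0,-0.03,0,0,0,0,0,-0.04,0,0,0,0,0,-0.05,0,0,0]
}}

```text
time: 14.82
eef_pos: [0.5171, -0.2854, 0.2367]
tcp_rot: [1.0, -0.0, 0.0, -0.0]
contact_force: [-0.6, -0.5, -3.1]
opening: 0.35
finger_force: 49.7
```

```bash
python3 - <<'E'
from h import *
s=ctrl.get_state();print(s['eef_pos'],s['contact_force'],s['opening'])
im,d,P=pts('side');cv2.imwrite('pics/s5.png',np.hstack([cv2.resize(im[80:280,280:440,::-1],(400,500)),cv2.resize(im[300:430,140:330,::-1],(400,500))]))
im,d,P=pts('top')
cv2.imwrite('pics/t5.png',im[...,::-1])
hsv=cv2.cvtColor(im,cv2.COLOR_RGB2HSV)
m=np.zeros((480,640),bool);m[172:278,168:264]=1
# cork: height edge
z=P[...,2]
print('mat z',np.median(z[200:250,190:245]),'bench z',np.median(z[200:250,262:272]),np.median(z[280:290,190:240]))
print([P[v,u].round(3).tolist() for u,v in((177,181),(253,180),(255,267),(178,269),(216,224))])
E
```

```text
[ 0.51714116 -0.28536008  0.23674562] [-0.62265321 -0.52190428 -3.0676061 ] 0.3499574806002965
mat z 0.006202966075436245 bench z -0.0019319514058429021 -0.002037705883393026
[[0.632, 0.297, 0.004], [0.641, 0.12, -0.001], [0.436, 0.105, -0.002], [0.425, 0.278, 0.007], [0.531, 0.198, 0.01]]
```

View pics/s5.png

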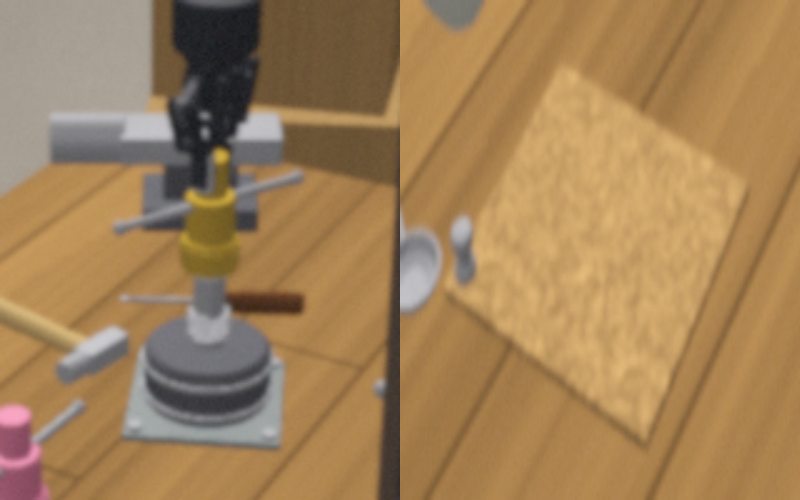

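The cap hangs upright in the grip, with the rim just above the neck (210,280), and the wrist reads about 3 N, i.e. 0.31 kg. I'll lift further and carry it to the mat (centre ≈ 0.531, 0.199).

Emit:
{"op": "carry_out", "data": {
  "deltas": [0,0,-0.01,0,0,0,0,0,-0.025,0,0,0,0,0,-0.04,0,0,0,0,0,-0.05,0,0,0,0,0,-0.05,0,0,0],
  "grip_force": 60
}}

```text
time: 15.55
eef_pos: [0.5176, -0.2859, 0.2877]
tcp_rot: [1.0, -0.0, 0.001, 0.001]
contact_force: [0.2, -0.2, -3.4]
opening: 0.347
finger_force: 59.6
```

Emit:
{"op": "carry_out", "data": {
  "deltas": [0.001,-0.02,0,0,0,0,0.002,-0.05,0,0,0,0,0.003,-0.085,0,0,0,0,0.004,-0.12,0,0,0,0,0.005,-0.155,0,0,0,0]
}}

```text
time: 16.18
eef_pos: [0.5215, -0.1281, 0.2851]
tcp_rot: [1.0, 0.0, -0.001, -0.001]
contact_force: [1.0, -0.2, -3.3]
opening: 0.343
finger_force: 59.8
```

Emit:
{"op": "carry_out", "data": {
  "deltas": [0.001,-0.035,0,0,0,0,0.002,-0.07,0,0,0,0,0.003,-0.105,0,0,0,0,0.004,-0.14,0,0,0,0,0.005,-0.175,0,0,0,0]
}}

```text
time: 16.8
eef_pos: [0.5261, 0.0467, 0.2851]
tcp_rot: [1.0, 0.0, -0.001, -0.0]
contact_force: [0.3, -0.2, -2.9]
opening: 0.344
finger_force: 59.8
```

Emit:
{"op": "carry_out", "data": {
  "deltas": [0.001,-0.035,0,0,0,0,0.002,-0.07,0,0,0,0,0.003,-0.105,0,0,0,0,0.004,-0.135,0,0,0,0,0.004,-0.154,0,0,0,0]
}}

```text
time: 17.42
eef_pos: [0.5301, 0.2004, 0.2852]
tcp_rot: [1.0, 0.001, -0.001, 0.0]
contact_force: [0.1, -0.4, -3.8]
opening: 0.343
finger_force: 60.1
```

Emit:
{"op": "carry_out", "data": {
  "deltas": [0,0,0.03,0,0,0,0,0,0.065,0,0,0,0,0,0.1,0,0,0,0,0,0.13,0,0,0,0,0,0.14,0,0,0]
}}

```text
time: 18.05
eef_pos: [0.5292, 0.1983, 0.1432]
tcp_rot: [1.0, -0.0, -0.003, 0.001]
contact_force: [0.9, 0.3, -4.4]
opening: 0.339
finger_force: 60.2
```

```bash
python3 - <<'E'
from h import *
s=ctrl.get_state();print(s['eef_pos'],s['contact_force'],s['opening'])
im,d,P=pts('side');cv2.imwrite('pics/s6.png',cv2.resize(im[150:430,100:380,::-1],(600,600)))
hsv=cv2.cvtColor(im,cv2.COLOR_RGB2HSV)
m=(hsv[...,0]>18)&(hsv[...,0]<32)&(hsv[...,1]>170)&(abs(P[...,0]-.53)<.05)&(abs(P[...,1]-.2)<.05)&(P[...,2]>.012)
print(m.sum(),np.percentile(P[m],[1,5,50],axis=0))
E
```

```text
[0.52917336 0.19828376 0.14320001] [ 0.89063634  0.2744157  -4.37504652] 0.33869959860106863
900 [[0.49924453 0.18270035 0.06570103]
 [0.50149935 0.18906079 0.07129417]
 [0.51398011 0.21028048 0.10795277]]
```

View pics/s6.png

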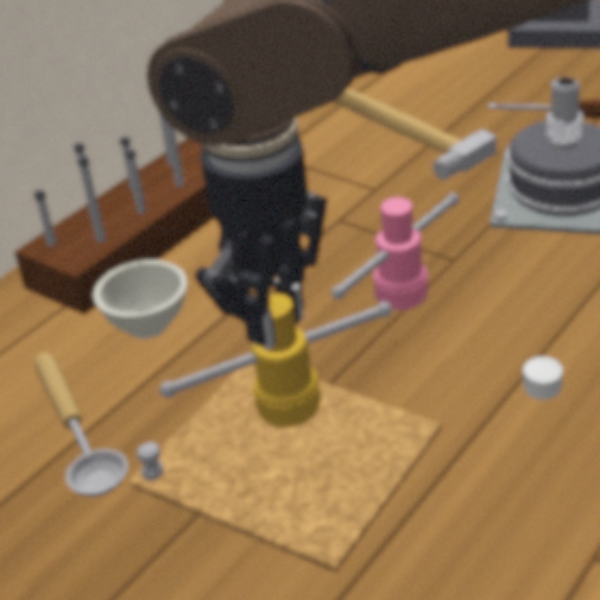

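The cap is upright over the mat, with about 50 mm to go. I'll lower it slowly.

Emit:
{"op": "carry_out", "data": {
  "deltas": [0,0,0.012,0,0,0,0,0,0.024,0,0,0,0,0,0.034,0,0,0,0,0,0.04,0,0,0,0,0,0.042,0,0,0]
}}

```text
time: 18.73
eef_pos: [0.531, 0.1985, 0.1035]
tcp_rot: [1.0, -0.0, -0.0, 0.0]
contact_force: [0.4, -0.3, -4.1]
opening: 0.346
finger_force: 60.2
```

Emit:
{"op": "carry_out", "data": {
  "deltas": [0,0,0.001,0,0,0,0,0,0.002,0,0,0,0,0,0.003,0,0,0,0,0,0.004,0,0,0,0,0,0.004,0,0,0]
}}

```text
time: 19.35
eef_pos: [0.5312, 0.1985, 0.1]
tcp_rot: [1.0, -0.0, -0.0, 0.0]
contact_force: [0.5, -0.3, -3.3]
opening: 0.342
finger_force: 60.2
```

Emit:
{"op": "carry_out", "data": {
  "deltas": [0,0,0.001,0,0,0,0,0,0.002,0,0,0,0,0,0.003,0,0,0,0,0,0.003,0,0,0,0,0,0.003,0,0,0]
}}

```text
time: 19.98
eef_pos: [0.5313, 0.1985, 0.097]
tcp_rot: [1.0, -0.0, 0.0, -0.0]
contact_force: [0.4, 0.2, -3.8]
opening: 0.347
finger_force: 60.2
```

Emit:
{"op": "carry_out", "data": {
  "deltas": [0,0,0.001,0,0,0,0,0,0.002,0,0,0,0,0,0.003,0,0,0,0,0,0.003,0,0,0,0,0,0.003,0,0,0]
}}

```text
time: 20.6
eef_pos: [0.5312, 0.1985, 0.094]
tcp_rot: [1.0, -0.0, 0.0, -0.0]
contact_force: [0.0, 0.2, -3.4]
opening: 0.343
finger_force: 60.2
```

Emit:
{"op": "carry_out", "data": {
  "deltas": [0,0,0.001,0,0,0,0,0,0.001,0,0,0,0,0,0.002,0,0,0,0,0,0.002,0,0,0,0,0,0.002,0,0,0]
}}

```text
time: 21.22
eef_pos: [0.5313, 0.1985, 0.092]
tcp_rot: [1.0, -0.0, 0.0, 0.0]
contact_force: [-0.2, -0.8, -4.3]
opening: 0.348
finger_force: 60.2
```

Emit:
{"op": "carry_out", "data": {
  "deltas": [0,0,0.001,0,0,0,0,0,0.001,0,0,0,0,0,0.002,0,0,0,0,0,0.002,0,0,0,0,0,0.002,0,0,0]
}}

```text
time: 21.85
eef_pos: [0.5318, 0.1986, 0.0911]
tcp_rot: [1.0, -0.0, 0.001, -0.0]
contact_force: [-2.0, -0.9, 5.9]
opening: 0.342
finger_force: 60.7
```

```bash
python3 - <<'E'
from h import *
s=ctrl.get_state();print(s['eef_pos'],s['contact_force'])
im,d,P=pts('side');cv2.imwrite('pics/s7.png',cv2.resize(im[280:400,180:300,::-1],(600,600)))
E
```

```text
[0.53181537 0.19858141 0.09109742] [-2.0495007  -0.90438598  5.93820978]
```

View pics/s7.png

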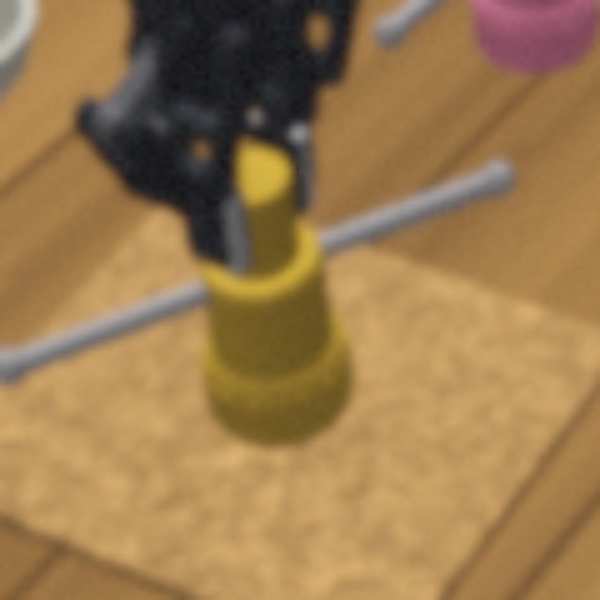

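The rim is on the mat: the wrist force flipped to +6 N, and in the picture the cap stands upright well inside the edges. I'll release and rise.

Emit:
{"op": "carry_out", "data": {
  "deltas": [0,0,0,0,0,0,0,0,0,0,0,0,0,0,0,0,0,0,0,0,0,0,0,0,0,0,0,0,0,0],
  "grip": 100
}}

```text
time: 22.52
eef_pos: [0.5312, 0.1986, 0.0899]
tcp_rot: [1.0, -0.0, 0.0, -0.0]
contact_force: [0.6, 0.1, 0.1]
opening: 0.997
finger_force: 0.0
```

Emit:
{"op": "carry_out", "data": {
  "deltas": [0,0,-0.01,0,0,0,0,0,-0.03,0,0,0,0,0,-0.06,0,0,0,0,0,-0.1,0,0,0,0,0,-0.12,0,0,0]
}}

```text
time: 23.15
eef_pos: [0.5327, 0.1988, 0.2145]
tcp_rot: [1.0, -0.0, 0.003, -0.001]
contact_force: [-0.8, -0.7, 0.4]
opening: 0.998
finger_force: 0.0
```

```bash
python3 - <<'E'
from h import *
s=ctrl.get_state();print(s['eef_pos'],s['contact_force'],s['opening'])
im,d,P=pts('side');cv2.imwrite('pics/s8.png',im[...,::-1])
hsv=cv2.cvtColor(im,cv2.COLOR_RGB2HSV)
m=(hsv[...,0]>18)&(hsv[...,0]<32)&(hsv[...,1]>170)&(abs(P[...,0]-.53)<.05)&(abs(P[...,1]-.2)<.05)&(P[...,2]>.012)
print(P[m].min(0),P[m].max(0))
E
```

```text
[0.53272107 0.19881873 0.21449786] [-0.79166048 -0.65689537  0.3794905 ] 0.998316428057167
[0.50045757 0.17774535 0.01207728] [0.5480492  0.22537398 0.11964837]
```

View pics/s8.png

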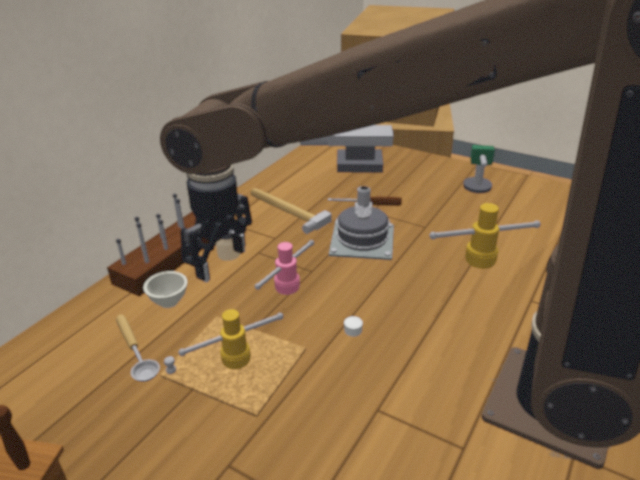

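The cap stands upright at mid-mat (235,345), the gripper is clear of it and the other things are where they were.

```bash
python3 -c "
from plant import ctrl
print(ctrl.sign_off())"
```

```text
the job is handed in; nothing more can be done
None
```

The job is handed in at about 23 s of the 72 s allowed: the cap was unscrewed, lifted off and set upright near the middle of the cork mat, with the other things left in place; the hand-in returned no verdict.

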